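Lock the turning stand's shaft on its flat

TASK

The shaft of the small turning stand is loose. Bring its crank straight up, so that the flat on the shaft faces the setscrew in the locking boss, then take the T-handle hex key out of its wooden block, seat it fully in the setscrew and tighten clockwise until it is snug, about 0.35 N m and no harder, for that would mark the shaft. Leave the crank upright and the key standing in the screw, and do not disturb the things round about.

Things in the scene. Friction and masses are not known exactly. Their poses are not given: they have to be found in the camera images.
- crank (a joint): Angle of the horizontal shaft and its crank (rad). At 0 the crank stands straight up and the shaft's flat faces up, squarely under the setscrew; positive: the crank leans to the stand's +x (away from the robot), at most 1.3. Turns against about 0.12 N m of friction and stays where it is left. Starts at 0.45 to 1.0.
- crank_pin (a point): Centre of the crank's handle: a black round pin, 13 mm in diameter, 44 mm long, parallel to the shaft, 62 mm out from the shaft's axis and 73 mm from the setscrew's axis towards the stand's -y. The dark crank arm (9 mm thick) is at its inner end, 23 mm from this point; 21 mm of pin lie beyond it. Turns with the crank.
- boss_top (a point): Centre of the top face of the stand's grey locking boss (44 x 40 mm, 101 mm above the table), on the setscrew's vertical axis. z up; y along the horizontal shaft (20 mm thick, axis 26 mm below this point): crank at the -y end, face plate at the +y end. The stand is fixed; base plate 120 x 130 x 12 mm.
- screw_head (a point): A fixed point on the setscrew's axis, 9 mm above boss_top, at about the rim of the dark setscrew (23 mm wide), which starts 7 to 10 mm proud of the boss. In its top is a hexagon socket, 15 mm across flats, 12 mm deep, whose angle differs every time and is not given.
- screw_point (a point): A fixed point 17.5 mm below boss_top, where the screw's point meets the shaft's flat. Clockwise from above the screw sinks 3 mm per rad against 0.2 N m drag; after 0.5 to 1.2 rad it meets the flat (on a shaft not turned right, the round, sooner), then torque rises some 0.3 N m per rad. Snug is 0.35 N m at the key (0.3 to 0.4 is good). It stays as left; the key has some 0.3 rad of play.
- key_handle (a point): Centre of the black cross-bar of the T-handle hex key: 70 mm long (this point's x), 16 mm wide (y), 16 mm high (z up the key); the tip is 78 mm below. The key, about 150 g, stands loosely upright in the wooden block's hole, about 40 mm of its steel shank showing below the bar.
- key_tip (a point): Tip of the hex key: centre of the end face of its shank, a hexagon 14 mm across flats, tapered over the last 4 mm to 8 mm across flats, corners along the key's x. It goes 12 mm deep into the setscrew's socket; at a wrong angle it stops about 4 mm deep.
- key_block: Fixed wooden block that holds the key, 56 x 56 x 40 mm; origin at the centre of its underside; the hole (18 mm wide, 30 mm deep) is in the middle of its top.
- solder_spool: Bystander: spool of solder wire lying about, 62 x 92 x 40 mm, origin at the underside.
- oil_bottle: Bystander: small amber bottle with a black cap, 38 mm in diameter, 95 mm high, origin at the underside.
- glue_stick: Bystander: glue stick standing upright, 26 mm in diameter, 92 mm high, origin at the underside.
- foil_roll: Bystander: flat roll of copper foil, 61 mm in diameter, 7 mm high, origin at the underside.
There are look-alikes about, which are no part of the job. What is shaped like the part that bears key_handle but orange is not meant.

How it is judged:
On the way, in this order (a step that is already met when the one before it is completed fails the run):
1. the crank stands straight up (within 0.12 rad), flat under the setscrew, which does not press on the shaft yet (value of joint crank between -0.12 and 0.12 rad and contact force between setscrew_hex and crank_c0 below 2 N), for 0.3 s.
2. the hex key is seated in the setscrew's socket, upright, its tip at or below the boss's top face (horizontal distance between key_tip and boss_top below 0.004 m and z of key_tip in the frame of boss_top below 0.001 m and angle between key_tip's own z axis and vertical below 0.12 rad), for 0.2 s.
At the end, for the whole second after the job is handed in: Crank straight up within 0.12 rad; the screw presses on the shaft with 18 to 80 N (about 0.26 to 0.44 N m at the key); the key rests in the socket, upright within 0.12 rad, within 4 mm of the screw's axis, its tip at most 1 mm above the boss's top face (all of step 2 and value of joint crank between -0.12 and 0.12 rad and contact force between setscrew_hex and crank_c0 above 18 N and linear speed of hex_key below 0.02 m/s); the robot touches nothing.
It fails at once if the setscrew is overtightened: its point presses on the shaft with more than 80 N (about 0.44 N m at the key) (contact force between setscrew_hex and crank_c0 above 80 N).
It fails at once if the solder spool is moved by more than 20 mm (distance of solder_spool from where it was at the start of the episode above 0.02 m).
It fails at once if the oil bottle is moved by more than 20 mm (distance of oil_bottle from where it was at the start of the episode above 0.02 m).
It fails at once if the glue stick is moved by more than 20 mm (distance of glue_stick from where it was at the start of the episode above 0.02 m).
It fails at once if the foil roll is moved by more than 20 mm (distance of foil_roll from where it was at the start of the episode above 0.02 m).
It also fails if it takes over 64 s, if anything falls off the work surface, if the arm or the gripper's body presses on something with over 40 N, if the wrist force passes 120 N, or if a joint passes its speed limit or range.

ROBOT

A 6-joint arm with a two-finger parallel gripper is mounted at the origin on a cart in front of the work surface, level with it; the furniture and walls round the work are solid. World frame = base frame: x ahead of the robot, y to its left, z up, the work surface at z = 0. Lengths are in m, angles in rad, forces in N, time in s.
With the tool pointing down it reaches from about 0.3 to 0.775 m from the base axis. Payload 14.6 kg.
Tool frame: the origin (TCP) lies midway between the tips of the shut fingers; the grasp point (between the pads) lies 19 mm behind it; z points along the fingers, y is the line along which they close (so a half turn about z gives the same grasp; the last joint's range is limited). The gripper opens to 94 mm and grips with 3 to 60 N. Pads are 16 mm wide; open, the fingers measure 119 mm over their backs; the gripper's body (75 mm by 177 mm) begins 78 mm behind the grasp point.
Start: joints at [1.116, 0.3, 1.521, -0, 1.321, -0.067], TCP at [0.208, 0.509, 0.174] pointing down, gripper open.
Joint ranges: [-3.03, 3.03], [-0.79, 2.21], [0.23, 2.52], [-1.04, 4.18], [0, 3.07], [-2.55, 2.55]. Speed limits (rad/s): [2.22, 2.22, 2.57, 3.14, 3.14, 3.14].

INTERFACE

Orientations are given as [roll, pitch, yaw] about the fixed x, y, z axes, in that order (R = Rz(yaw) Ry(pitch) Rx(roll)).
In Python, from station import ctrl gives the robot as it stands. The module is installed in compiled form; this text tells all that it offers.
- The arm moves only by the tool servo_tool, never from a script. Its argument "plan" is a list of rows, each a list of 7 numbers: the opening in per cent of the stroke, from 0 (shut) to 100 (fully open), then the shift along the tool's x, y, z in m, then the turn, a rotation vector about the tool's x, y, z in rad. A call has exactly 8 rows; each row shifts and turns the commanded pose from where the row before left it, along the tool's axes as they then stand; what a row does not reach is not made up. A row lasts 1/8 s, in which the tool goes at most 62.5 mm and 10.7 degrees, less where a joint would pass 70% of its speed; a pose out of reach is approached as far as the arm can. A call with a gripper value outside its range is refused whole. The fingers move at their own pace and stop on an object; "force" is the grip in N (left out, the last holds). Time passes only in rows, so rows that do not move let the fingers close, or fill a call up. It gives the time, the measured TCP pose, the force, the opening and the grip force at its end, in the units of the state.
- ctrl.get_obs(): the state, without advancing time (a new reading comes with each control period).
- ctrl.camera(name): name is "scene" or "top" or "wrist"; returns a dict with "pixels" (480x640x3 uint8, red, green, blue), "z_map" (480x640 float32, m along the optical axis (not along the pixel's ray), 0 where there is no reading), "mtx" (3x3 intrinsics, pixels), "dist" ([k1, k2, p1, p2, k3] as OpenCV has them; the pictures are not rectified), "pose" (4x4, takes a point from camera to world coordinates). Camera axes: x right, y up, looking along -z (the intrinsics and any distortion apply to the point x, -y, -z); pixel columns grow to the right and rows downward; lengths in m; the calibration is good to about 2 mm. A picture is of the moment at which its call begins.
- ctrl.hand_in(): hands the job in; it is judged then, once.
The state is a dict: "time_s": time; "qpos": joint angles; "joint_vel": joint speeds; "tau": joint torques, N m; "ee_pos": TCP position; "eef_rot": TCP orientation; "force": force on the tool from outside, world axes, zero at the start; "moment": the same for the moment, N m; "grip_width": finger opening in m; "grip_force": force on a finger pad.
Only numpy, scipy, OpenCV 4.12 (cv2) and the standard library are available. Lean on these libraries where they do the work, as an engineer would, in place of code of your own. Each camera call takes 0.05 s, during which the arm holds its last target. There are 200 camera calls.

## Working session

There is one attempt and no reset: what is moved stays moved. The work goes in short steps, Python scripts to look and compute and a tool call to move; the robot and the scene stay as the last step left them, time stands still between calls to the robot, and variables do not carry over. Pictures are saved under pics/ and viewed, at most 13 in all, crops included, and the job is handed in when it is done.

Besides the shell and the picture viewer there is one more tool, called after "Emit:" in YAML: its name, and indented under it one key for each argument. servo_tool: Moves the arm, as the interface text tells. Its arguments: {"type":"object","properties":{"plan":{"type":"array","items":{"type":"array","items":{"type":"number"}}},"force":{"type":"number"}},"required":["plan"]}

```bash
mkdir -p pics
cat > h.py <<'E'
import numpy as np,cv2,pickle
from station import ctrl
from scipy.spatial.transform import Rotation as R
def snap(n,f):
    c=ctrl.camera(n); cv2.imwrite(f'pics/{f}.png',c['pixels'][...,::-1]); pickle.dump(c,open(f'{f}.pkl','wb')); return c
def cloud(c):
    v,u=np.mgrid[0:480,0:640]; p=np.stack([u,v],-1).reshape(-1,1,2).astype(np.float32)
    n=cv2.undistortPoints(p,c['mtx'],np.array(c['dist'])).reshape(480,640,2)
    z=c['z_map']; P=np.stack([n[...,0]*z,-n[...,1]*z,-z],-1)
    T=c['pose']; W=P@T[:3,:3].T+T[:3,3]; W[z==0]=np.nan; return W
def st():
    o=ctrl.get_obs(); 
    for k in o: print(k,np.round(o[k],4))
E
python3 - <<'E'
from h import *
for n in ['scene','top']:
    c=snap(n,n+'0'); print(n,c['pose'].round(3).tolist())
st()
E
```

```text
scene [[0.609, 0.591, -0.53, 0.114], [-0.793, 0.438, -0.423, -0.443], [-0.017, 0.677, 0.735, 0.711], [0.0, 0.0, 0.0, 1.0]]
top [[0.009, 0.983, -0.185, 0.4], [-1.0, 0.012, 0.017, -0.06], [0.019, 0.185, 0.982, 0.936], [0.0, 0.0, 0.0, 1.0]]
time_s 0.1
qpos [ 1.1164  0.3004  1.5215  0.      1.3207 -0.0666]
joint_vel [-0.0003 -0.0012 -0.0016  0.0005 -0.0001 -0.001 ]
tau [ 7.00000e-04 -5.32638e+01 -3.53291e+01  7.09000e-02  2.35000e-02
 -1.00000e-04]
ee_pos [0.2079 0.5089 0.174 ]
eef_rot [-3.1405e+00 -1.0000e-04  2.7538e+00]
force [-0.4704  0.1553 -0.1286]
moment [-0.0319 -0.0058  0.0312]
grip_force 0.0
grip_width 0.094
```

View pics/scene0.png

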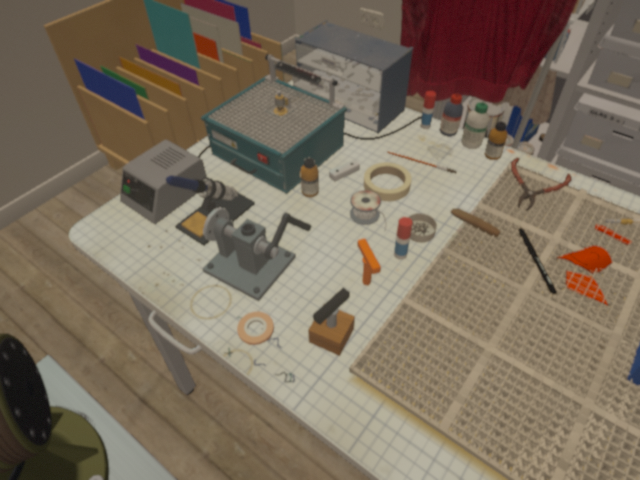

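View pics/top0.png

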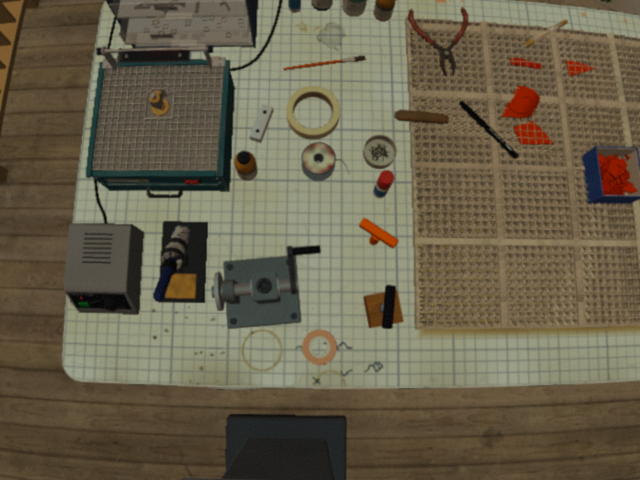

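The scene shows the stand at (250,255), with its crank leaning away. A black T-key stands in the wooden block at (332,320), top view (388,307). An orange T-handle lies at (369,258), top (378,233). The black one in the block fits the description, and the orange one is the excluded look-alike. I'll confirm in an enlarged crop.

Run:
```python
from h import *
t=pickle.load(open('top0.pkl','rb')); s=pickle.load(open('scene0.pkl','rb'))
a=cv2.resize(t['pixels'][230:340,205:335],None,fx=3,fy=3,interpolation=cv2.INTER_CUBIC)
b=cv2.resize(t['pixels'][230:340,335:435],None,fx=3,fy=3,interpolation=cv2.INTER_CUBIC)
c=cv2.resize(s['pixels'][200:310,195:325],None,fx=2.4,fy=2.4,interpolation=cv2.INTER_CUBIC)
d=cv2.resize(s['pixels'][235:355,290:390],None,fx=2.2,fy=2.2,interpolation=cv2.INTER_CUBIC)
im=np.zeros((600,700,3),np.uint8)
for q,y,x in [(a,0,0),(b,0,395),(c,332,0),(d,332,395)]: 
    q=q[:600-y,:700-x]; im[y:y+q.shape[0],x:x+q.shape[1]]=q
cv2.imwrite('pics/crop1.png',im[...,::-1])
W=cloud(t); W2=cloud(s)
def reg(W,m,r0,r1,c0,c1,z0,z1,name):
    P=W[r0:r1,c0:c1].reshape(-1,3); k=(P[:,2]>z0)&(P[:,2]<z1); P=P[k]
    if len(P)<5: print(name,len(P));return
    (c,sz,an)=cv2.minAreaRect((P[:,:2]*1000).astype(np.float32)); print(name,len(P),'med',np.median(P,0).round(4),'rect',np.round(c,1),np.round(sz,1),round(an,1),'z',np.percentile(P[:,2],[2,50,98]).round(4))
reg(W,0,275,340,360,410,.06,.12,'bar')
reg(W,0,275,340,355,410,.034,.046,'blocktop')
reg(W,0,240,340,215,310,.005,.02,'base')
reg(W,0,260,320,215,310,.096,.104,'bosstop')
reg(W,0,260,320,215,310,.1045,.115,'screw')
reg(W,0,235,265,285,325,.06,.16,'crankpin')
for n,r,c in [('screw',286,264),('pin',251,300),('pinend',249,318),('armend',251,291),('bar',307,388),('bar1',290,389),('bar2',324,388)]:
    print(n,W[r,c].round(4))
reg(W2,0,285,325,310,352,.06,.12,'bar_s')
reg(W2,0,305,352,305,358,.034,.046,'block_s')
```

```text
bar 493 med [ 0.4523 -0.1885  0.0957] rect [ 452.5 -189.9] [21.1 70.5] 89.4 z [0.0803 0.0957 0.099 ]
blocktop 706 med [ 0.4507 -0.1796  0.0403] rect [ 452.5 -190.1] [56.8 56.9] 10.0 z [0.0366 0.0403 0.0436]
base 3286 med [0.4598 0.0239 0.0123] rect [486.   22.2] [178.1 165.5] 1.5 z [0.0079 0.0123 0.0173]
bosstop 640 med [0.4838 0.0121 0.101 ] rect [482.6  25.7] [ 48.6 129.2] 5.9 z [0.0965 0.101  0.1037]
screw 199 med [0.4842 0.012  0.1083] rect [484.   23.6] [ 47.2 133.7] 15.1 z [0.1046 0.1083 0.1134]
crankpin 325 med [ 0.5359 -0.045   0.118 ] rect [531.2 -51.3] [27.9 50.9] 1.7 z [0.1086 0.118  0.1228]
screw [0.4821 0.0104 0.0994]
pin [ 0.5361 -0.0465  0.1192]
pinend [ 0.54   -0.0749  0.1171]
armend [ 0.5357 -0.0324  0.1208]
bar [ 0.4507 -0.1881  0.0969]
bar1 [ 0.4781 -0.1902  0.0958]
bar2 [ 0.4236 -0.188   0.0957]
bar_s 605 med [ 0.4475 -0.1948  0.0954] rect [ 450.5 -192.7] [18.6 70.2] 83.8 z [0.0635 0.0954 0.0982]
block_s 811 med [ 0.4414 -0.2012  0.0404] rect [ 451.5 -191.7] [58.  56.2] 10.4 z [0.0352 0.0404 0.0431]
```

View pics/crop1.png

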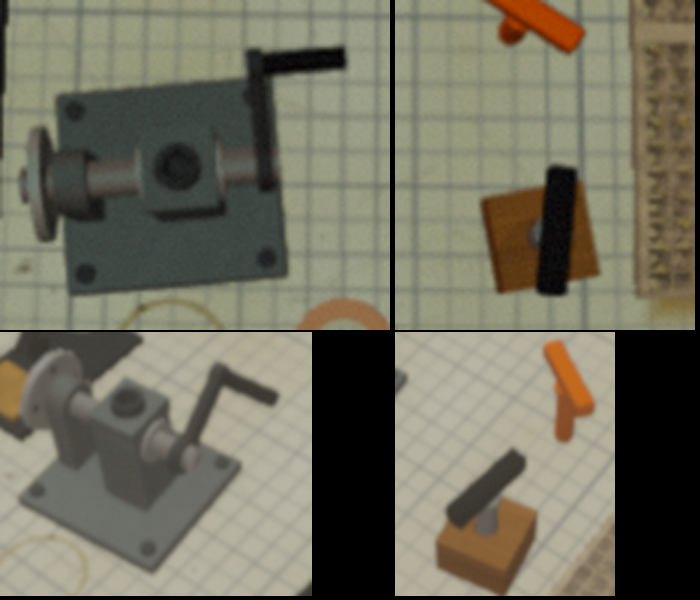

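The crop confirms it: the black T-key sits upright in the block and the orange one is the decoy. Next I'll refine the stand axis, pin and key yaw.

```bash
cat >> h.py <<'E'
def to(x,y,z,yaw):
    o=ctrl.get_obs(); r=R.from_euler('xyz',o['eef_rot']); 
    t=R.from_euler('xyz',[np.pi,0,yaw]); d=np.array([x,y,z])-o['ee_pos']
    print('shift cur axes',(r.inv().apply(d)).round(4),'shift in target axes',(t.inv().apply(d)).round(4),'turn',(r.inv()*t).as_rotvec().round(4))
E
python3 - <<'E'
from h import *
for f,b in [('top0',dict(base=(240,340,215,310),bar=(275,340,360,410))),('scene0',dict(base=(200,300,195,325),bar=(280,330,305,355)))]:
    c=pickle.load(open(f+'.pkl','rb')); W=cloud(c); 
    Q=W[b['base'][0]:b['base'][1],b['base'][2]:b['base'][3]].reshape(-1,3)
    def sel(Q,lo,hi): return Q[np.all((Q>lo)&(Q<hi),1)]
    def rect(P,n): 
        c,s,a=cv2.minAreaRect((P[:,:2]*1000).astype(np.float32)); print(f,n,len(P),np.round(c,1),np.round(s,1),round(a,1),'mean',P.mean(0).round(4),'zmed',np.median(P[:,2]).round(4))
    rect(sel(Q,[.40,-.06,.010],[.56,.1,.0145]),'base')
    rect(sel(Q,[.455,-.014,.098],[.51,.038,.104]),'boss')
    rect(sel(Q,[.46,-.01,.1055],[.505,.035,.115]),'screw')
    P=sel(Q,[.50,-.08,.105],[.56,-.05,.125]); rect(P,'pin'); 
    P=sel(Q,[.40,-.1,.055],[.56,.1,.086]); P=P[(P[:,1]<-.012)&(P[:,0]<.50)]; 
    rect(P,'shaft')
    Q=W[b['bar'][0]:b['bar'][1],b['bar'][2]:b['bar'][3]].reshape(-1,3)
    P=sel(Q,[.3,-.3,.088],[.6,-.1,.105]); rect(P,'bar')
    l=cv2.fitLine((P[:,:2]).astype(np.float32),cv2.DIST_L2,0,1e-4,1e-4).ravel(); print('bar dir',np.arctan2(l[1],l[0]))
    P=sel(Q,[.3,-.3,.044],[.6,-.1,.075]); rect(P,'shank')
to(.535,-.068,.22,1.66)
E
```

```text
top0 base 2557 [481.2  22.4] [119.1 128.8] 5.8 mean [0.4754 0.0224 0.0123] zmed 0.0123
top0 boss 485 [482.8  11. ] [43.  40.1] 6.1 mean [0.4827 0.0105 0.1012] zmed 0.1012
top0 screw 92 [482.6  11.3] [19.4 22.3] 0.9 mean [0.4827 0.0109 0.1091] zmed 0.1092
top0 pin 57 [538.5 -55.9] [13.1  9.5] 0.7 mean [ 0.5375 -0.056   0.1176] zmed 0.1178
top0 shaft 174 [483.2 -27.5] [25.  31.5] 4.1 mean [ 0.4836 -0.0256  0.0819] zmed 0.0828
top0 bar 456 [ 452.3 -190.1] [16.6 70.4] 84.4 mean [ 0.4518 -0.1895  0.0957] zmed 0.0959
bar dir -0.09685269
top0 shank 16 [ 458.2 -188.6] [40.8 57.6] 13.3 mean [ 0.4586 -0.1822  0.0462] zmed 0.0447
scene0 base 1805 [480.6  19.5] [120.6 130.7] 5.5 mean [0.4616 0.0046 0.0123] zmed 0.0123
scene0 boss 374 [482.6   8.9] [46.2 42.1] 5.3 mean [0.4802 0.0066 0.1012] zmed 0.1013
scene0 screw 87 [481.6   8.6] [21.9 22.6] 62.3 mean [0.4809 0.008  0.1086] zmed 0.1087
scene0 pin 133 [538.8 -65. ] [13.8 29.7] 3.2 mean [ 0.5369 -0.0657  0.1168] zmed 0.1177
scene0 shaft 276 [481.3 -29. ] [35.8 34.1] 0.4 mean [ 0.4801 -0.0291  0.0784] zmed 0.0801
scene0 bar 485 [ 450.7 -191.8] [16.7 70.2] 83.9 mean [ 0.4484 -0.1929  0.0952] zmed 0.0959
bar dir -0.101302035
scene0 shank 84 [ 447.7 -194.5] [ 7.2 14.3] 35.7 mean [ 0.4474 -0.1954  0.0569] zmed 0.0572
shift cur axes [-0.521  -0.4104 -0.0457] shift in target axes [-0.6038  0.2744 -0.046 ] turn [-1.0000e-03  5.0000e-04  1.0938e+00]
```

Emit:
servo_tool:
  plan:
    - [43, 0, 0, -0.006, 0, 0, 0.157]
    - [43, 0, 0, -0.006, 0, 0, 0.157]
    - [43, 0, 0, -0.006, 0, 0, 0.157]
    - [43, 0, 0, -0.006, 0, 0, 0.157]
    - [43, 0, 0, -0.006, 0, 0, 0.157]
    - [43, 0, 0, -0.006, 0, 0, 0.157]
    - [43, 0, 0, -0.006, 0, 0, 0.142]
    - [43, -0.03, 0.014, 0, 0, 0, 0]
  force: 10

```text
time_s: 1.1
ee_pos: [0.2244, 0.481, 0.2162]
eef_rot: [-3.141, 0.0, 1.669]
force: [0.7, -0.5, -1.1]
grip_width: 0.0406
grip_force: 0.0
```

Emit:
servo_tool:
  plan:
    - [43, -0.053, 0.024, 0, 0, 0, 0]
    - [43, -0.053, 0.024, 0, 0, 0, 0]
    - [43, -0.053, 0.024, 0, 0, 0, 0]
    - [43, -0.053, 0.024, 0, 0, 0, 0]
    - [43, -0.053, 0.024, 0, 0, 0, 0]
    - [43, -0.053, 0.024, 0, 0, 0, 0]
    - [43, -0.053, 0.024, 0, 0, 0, 0]
    - [43, -0.053, 0.024, 0, 0, 0, 0]

```text
time_s: 2.1
ee_pos: [0.4584, 0.0759, 0.2164]
eef_rot: [-3.142, -0.0, 1.67]
force: [0.9, 0.3, -0.1]
grip_width: 0.0404
grip_force: 0.0
```

Run:
```python
from h import *
st(); to(.54,-.066,.2,1.67)
```

```text
time_s 2.1
qpos [ 8.5100e-02  7.5300e-02  1.6889e+00  1.0000e-04  1.3774e+00 -1.3800e-02]
joint_vel [-0.9463  0.3263 -0.3448  0.0012  0.0158 -0.9422]
tau [ 6.36820e+00 -4.45301e+01 -3.29122e+01 -3.37000e-02  1.24400e-01
  1.91550e+00]
ee_pos [0.4584 0.0759 0.2164]
eef_rot [-3.1416e+00 -1.0000e-04  1.6697e+00]
force [ 0.9218  0.3203 -0.0577]
moment [-0.0392  0.0616 -0.0351]
grip_force 0.0
grip_width 0.0404
shift cur axes [-0.1492  0.0672  0.0164] shift in target axes [-0.1492  0.0671  0.0164] turn [-0.     -0.0001 -0.0003]
```

Emit:
servo_tool:
  plan:
    - [43, -0.051, 0.023, 0, 0, 0, 0]
    - [43, -0.05, 0.0225, 0, 0, 0, 0]
    - [43, -0.05, 0.022, 0, 0, 0, 0]
    - [43, 0, 0, 0.016, 0, 0, 0]
    - [43, 0, 0, 0.027, 0, 0, 0]
    - [43, 0, 0, 0.027, 0, 0, 0]
    - [43, 0, 0, 0.027, 0, 0, 0]
    - [43, 0, 0, 0.025, 0, 0, 0]

```text
time_s: 3.1
ee_pos: [0.5392, -0.0649, 0.093]
eef_rot: [-3.141, -0.0, 1.671]
force: [-0.4, 0.4, -0.7]
grip_width: 0.0403
grip_force: 0.0
```

Emit:
servo_tool:
  plan:
    - [0, 0, 0, 0, 0, 0, 0]
    - [0, 0, 0, 0, 0, 0, 0]
    - [0, 0, 0, 0, 0, 0, 0]
    - [0, 0, 0, 0, 0, 0, 0]
    - [0, 0, 0, 0, 0, 0, 0]
    - [0, 0, 0, 0, 0, 0, 0]
    - [0, 0, 0, 0, 0, 0, 0]
    - [0, 0, 0, 0, 0, 0, 0]
  force: 8

```text
time_s: 4.1
ee_pos: [0.5399, -0.0659, 0.0944]
eef_rot: [-3.142, -0.0, 1.67]
force: [-0.1, 0.8, -0.0]
grip_width: 0.0006
grip_force: 0.0
```

Run:
```python
from h import *
c=snap('scene','scene1'); t=snap('top','top1'); w=snap('wrist','wrist1')
a=cv2.resize(c['pixels'][190:300,190:340],None,fx=2.6,fy=2.6); b=cv2.resize(t['pixels'][220:340,200:350],None,fx=2.6,fy=2.6)
d=cv2.resize(w['pixels'],(400,300)); im=np.zeros((612,800,3),np.uint8); im[:286,:390]=a; im[300:612,:390]=b; im[:300,400:]=d
cv2.imwrite('pics/v1.png',im[:600,:,::-1])
```

```text
(no output)
```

View pics/v1.png

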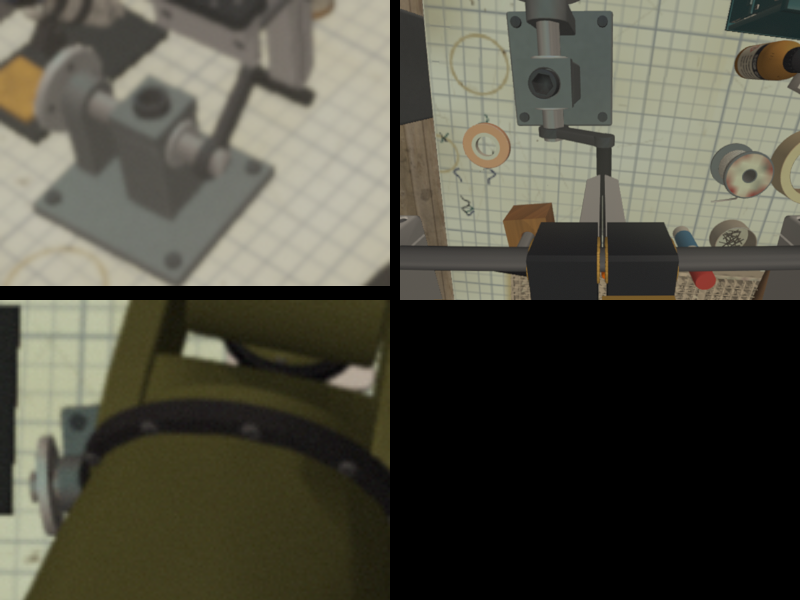

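The wrist view shows the fingers shut in line with the pin (603,150) but not holding it. I'll locate the pin and fingers by depth.

Run:
```python
from h import *
w=pickle.load(open('wrist1.pkl','rb')); W=cloud(w); s=cloud(pickle.load(open('scene1.pkl','rb')))
# v1 wrist crop scale 1.6
for u,v in [(590,138),(604,138),(604,150),(604,165),(604,172),(604,178),(604,185),(604,200),(595,190),(612,190),(604,230),(550,130),(545,85)]:
    print('w',u,v,W[int(v*1.6),int((u-400)*1.6)].round(4))
for u,v in [(255,75),(275,85),(290,92),(305,97),(310,99),(290,60),(300,75),(265,40)]:
    print('s',u,v,s[int(190+v/2.6),int(190+u/2.6)].round(4))
print(w['pose'].round(3))
```

```text
w 590 138 [ 0.5253 -0.0284  0.1143]
w 604 138 [ 0.5365 -0.0259  0.1197]
w 604 150 [ 0.5375 -0.0366  0.1189]
w 604 165 [ 0.5389 -0.0501  0.1175]
w 604 172 [ 0.5395 -0.0557  0.1188]
w 604 178 [ 0.5396 -0.0574  0.1268]
w 604 185 [ 0.5395 -0.0576  0.1406]
w 604 200 [ 0.5394 -0.0571  0.1647]
w 595 190 [ 0.5332 -0.0567  0.1519]
w 612 190 [ 0.545  -0.0552  0.1527]
w 604 230 [ 0.5394 -0.0595  0.1937]
w 550 130 [ 0.4871 -0.0311  0.0891]
w 545 85 [0.4831 0.0092 0.097 ]
s 255 75 [ 0.5346 -0.0377  0.1165]
s 275 85 [ 0.5333 -0.0544  0.1181]
s 290 92 [ 0.5342 -0.0666  0.1176]
s 305 97 [ 0.5352 -0.0788  0.1196]
s 310 99 [ 0.5392 -0.0796  0.1142]
s 290 60 [ 0.5268 -0.075   0.1572]
s 300 75 [ 0.535  -0.0757  0.1393]
s 265 40 [0.6473 0.0588 0.0033]
[[ 0.995 -0.094 -0.027  0.531]
 [ 0.098  0.953  0.287  0.019]
 [-0.001 -0.289  0.957  0.304]
 [ 0.     0.     0.     1.   ]]
```

Run:
```python
from h import *
s=pickle.load(open('scene1.pkl','rb')); w=pickle.load(open('wrist1.pkl','rb'))
a=cv2.resize(s['pixels'][190:250,265:325],(480,480),interpolation=cv2.INTER_CUBIC)
b=cv2.resize(w['pixels'][200:360,280:380],(300,480),interpolation=cv2.INTER_CUBIC)
cv2.imwrite('pics/v2.png',np.hstack([a,b])[...,::-1])
st()
```

```text
time_s 4.25
qpos [-0.1887  0.3655  1.6291  0.      1.1471 -0.2877]
joint_vel [ 0.0003  0.0007  0.0003  0.0005  0.0016 -0.0012]
tau [-9.00000e-04 -5.42020e+01 -3.25769e+01  6.09000e-02  3.72000e-02
  0.00000e+00]
ee_pos [ 0.5399 -0.0658  0.0944]
eef_rot [-3.1415 -0.      1.6698]
force [-0.6965 -0.4782  0.0329]
moment [-0.0805  0.0825 -0.0144]
grip_force 0.0
grip_width 0.0004
```

View pics/v2.png

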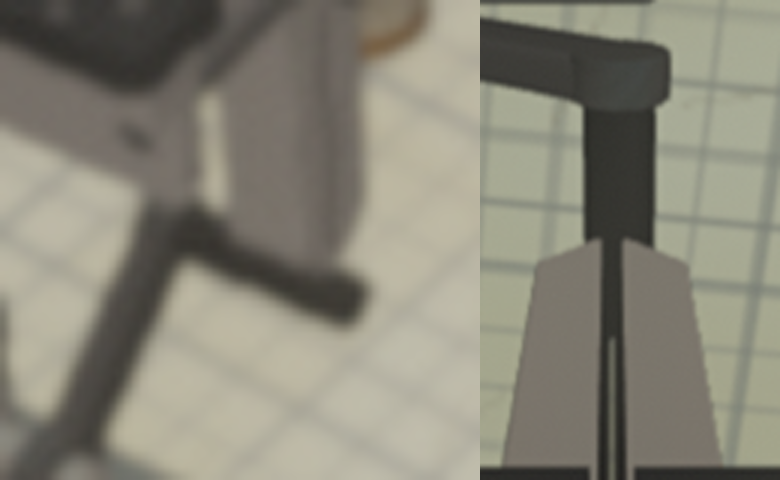

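The shut fingertips end just above the pin: the tip edge is at (620,240) and reads z≈0.122 by depth. The tips therefore sit about 27 mm higher than the reported TCP. I'll open, go down 27 mm and close again.

Emit:
servo_tool:
  plan:
    - [43, 0, 0, 0, 0, 0, 0]
    - [43, 0, 0, 0, 0, 0, 0]
    - [43, 0, 0, 0, 0, 0, 0]
    - [43, 0, 0, 0.009, 0, 0, 0]
    - [43, 0, 0, 0.009, 0, 0, 0]
    - [43, 0, 0, 0.009, 0, 0, 0]
    - [0, 0, 0, 0, 0, 0, 0]
    - [0, 0, 0, 0, 0, 0, 0]
  force: 8

```text
time_s: 5.25
ee_pos: [0.5401, -0.0659, 0.0676]
eef_rot: [3.141, 0.0, 1.67]
force: [0.2, -0.5, -0.2]
grip_width: 0.0236
grip_force: 0.0
```

Emit:
servo_tool:
  plan:
    - [0, 0, 0, 0, 0, 0, 0]
    - [0, 0, 0, 0, 0, 0, 0]
    - [0, 0, 0, 0, 0, 0, 0]
    - [0, 0, 0, 0, 0, 0, 0]
    - [0, 0, 0, 0, 0, 0, 0]
    - [0, 0, 0, 0, 0, 0, 0]
    - [0, 0, 0, 0, 0, 0, 0]
    - [0, 0, 0, 0, 0, 0, 0]

```text
time_s: 6.25
ee_pos: [0.541, -0.0659, 0.0682]
eef_rot: [3.139, 0.0, 1.67]
force: [4.7, -0.3, 0.2]
grip_width: 0.0126
grip_force: 8.0
```

Emit:
servo_tool:
  plan:
    - [0, 0, -0.0046, -0.0057, 0, 0, 0]
    - [0, 0, -0.0053, -0.0052, 0, 0, 0]
    - [0, 0, -0.0059, -0.0046, 0, 0, 0]
    - [0, 0, -0.0063, -0.0038, 0, 0, 0]
    - [0, 0, -0.0067, -0.003, 0, 0, 0]
    - [0, 0, -0.0071, -0.0022, 0, 0, 0]
    - [0, 0, -0.0073, -0.0013, 0, 0, 0]
    - [0, 0, -0.0071, -0.0004, 0, 0, 0]
  force: 8

```text
time_s: 7.25
ee_pos: [0.4898, -0.0709, 0.0939]
eef_rot: [3.141, 0.0, 1.67]
force: [4.2, 0.4, 3.5]
grip_width: 0.0124
grip_force: 8.0
```

Emit:
servo_tool:
  plan:
    - [0, 0, 0, 0, 0, 0, 0]
    - [0, 0, 0, 0, 0, 0, 0]
    - [20, 0, 0, 0, 0, 0, 0]
    - [40, 0, 0, 0, 0, 0, 0]
    - [40, 0, 0, 0, 0, 0, 0]
    - [40, 0, 0, -0.03, 0, 0, 0]
    - [40, 0, 0, -0.05, 0, 0, 0]
    - [40, 0, 0, -0.05, 0, 0, 0]

```text
time_s: 8.25
ee_pos: [0.4895, -0.0708, 0.2249]
eef_rot: [-3.141, -0.0, 1.67]
force: [0.3, 0.0, 0.6]
grip_width: 0.0378
grip_force: 0.0
```

Run:
```python
from h import *
s=snap('scene','scene2'); w=snap('wrist','wrist2'); st()
for n,c in [('s',s),('w',w)]:
    W=cloud(c).reshape(-1,3); 
    k=np.all((W>[.44,-.10,.12])&(W<[.56,-.03,.15]),1); P=W[k]; print(n,len(P),np.percentile(P,[5,50,95],axis=0).round(4) if len(P) else '')
    d=np.array([np.cos(.1),np.sin(.1)]); x=(P[:,:2]-[.4825,.010])@d; print('local x',np.percentile(x,[2,50,98]).round(4))
a=cv2.resize(s['pixels'][190:310,190:340],(400,320)); d=w['pixels'][:,:]; d=cv2.resize(d,(400,300))
im=np.zeros((320,800,3),np.uint8); im[:,:400]=a; im[:300,400:]=d; cv2.imwrite('pics/v3.png',im[...,::-1])
```

```text
time_s 8.35
qpos [-0.2175  0.1362  1.5937 -0.      1.404  -0.3166]
joint_vel [-0.0006  0.0516  0.1027 -0.0008 -0.0865 -0.0002]
tau [-5.18000e-02 -4.48924e+01 -3.75589e+01  6.30000e-02  1.40400e+00
 -2.10000e-03]
ee_pos [ 0.4915 -0.0712  0.2286]
eef_rot [3.1342e+00 2.4000e-03 1.6699e+00]
force [-0.2117  0.0183 -0.7844]
moment [-0.0047  0.0511 -0.0158]
grip_force 0.0
grip_width 0.0375
s 312 [[ 0.4764 -0.0838  0.1249]
 [ 0.4827 -0.0545  0.1417]
 [ 0.4903 -0.0344  0.1452]]
local x [-0.012  -0.0068  0.0023]
w 1102 [[ 0.4792 -0.0797  0.1354]
 [ 0.4868 -0.0519  0.1422]
 [ 0.493  -0.0311  0.1453]]
local x [-0.0093 -0.0022  0.0051]
```

View pics/v3.png

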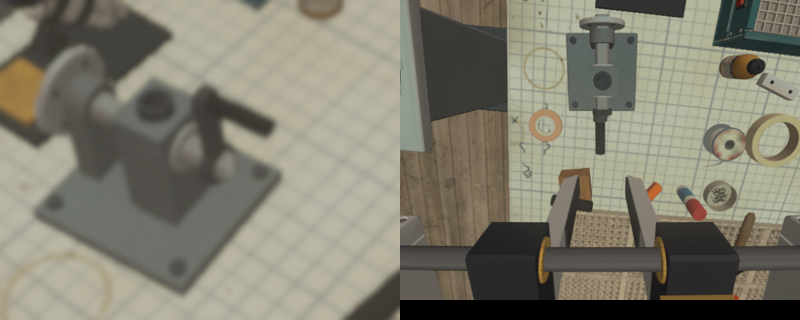

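The crank stands upright, with the pin at local x ≈ -2 mm (about -0.03 rad). Before taking the key I'll enlarge the socket to read its angle.

Run:
```python
from h import *
w=pickle.load(open('wrist2.pkl','rb')); W=cloud(w)
# ortho-rectified view of plane z=.109 (stand screw top), 0.15 mm/px, up=+x world, right=-y
n=300; s=.00012
jj,ii=np.meshgrid(np.arange(n),np.arange(n)); X=.4825+(n/2-ii)*s; Y=.0100-(jj-n/2)*s
P=np.stack([X,Y,np.full_like(X,.1085)],-1).reshape(-1,3); T=w['pose']; C=(P-T[:3,3])@T[:3,:3]; C=C*[1,-1,-1]
uv,_=cv2.projectPoints(C,np.zeros(3),np.zeros(3),w['mtx'],np.array(w['dist'])); uv=uv.reshape(n,n,2).astype(np.float32)
g=cv2.remap(w['pixels'],uv[...,0],uv[...,1],cv2.INTER_CUBIC)
g=np.clip(g.astype(float)*2.2,0,255).astype(np.uint8); cv2.imwrite('pics/sock.png',cv2.resize(g,(600,600),interpolation=cv2.INTER_CUBIC)[...,::-1])
print(uv[0,0],uv[-1,-1]); to(.4515,-.191,.17,3.04)
```

```text
[345.83795 110.00954] [299.43417 149.53552]
shift cur axes [-0.1152 -0.0521  0.0585] shift in target axes [ 0.0277 -0.1233  0.0586] turn [ 0.0045  0.0071 -1.3701]
```

View pics/sock.png

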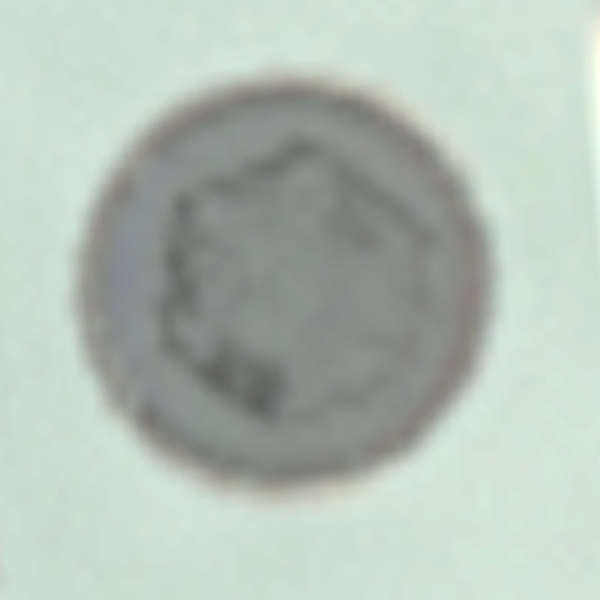

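The rectified crop shows the socket's corners at (308,140), (432,240), (412,372), (270,418), (165,340) and (180,195). That puts a corner direction at about -0.14 rad from world x. The key's is -0.10, so it is nearly aligned already. Screw centre is about (0.4833, 0.0106).

Emit:
servo_tool:
  plan:
    - [48, 0, 0, 0, 0, 0, -0.171]
    - [48, 0, 0, 0, 0, 0, -0.171]
    - [48, 0, 0, 0, 0, 0, -0.171]
    - [48, 0, 0, 0, 0, 0, -0.171]
    - [48, 0, 0, 0, 0, 0, -0.171]
    - [48, 0, 0, 0, 0, 0, -0.171]
    - [48, 0, 0, 0, 0, 0, -0.171]
    - [48, 0, 0, 0, 0, 0, -0.173]

```text
time_s: 9.35
ee_pos: [0.4896, -0.0708, 0.2226]
eef_rot: [3.141, -0.001, 3.046]
force: [-0.1, -0.9, -0.4]
grip_width: 0.0453
grip_force: 0.0
```

Emit:
servo_tool:
  plan:
    - [48, 0.007, -0.03, 0, 0, 0, 0]
    - [48, 0.007, -0.03, 0, 0, 0, 0]
    - [48, 0.007, -0.03, 0, 0, 0, 0]
    - [48, 0.006, -0.033, 0, 0, 0, 0]
    - [48, 0, 0, 0.03, 0, 0, 0]
    - [48, 0, 0, 0.03, 0, 0, 0]
    - [48, 0, 0, 0, 0, 0, 0]
    - [48, 0, 0, 0, 0, 0, 0]

```text
time_s: 10.35
ee_pos: [0.4509, -0.1906, 0.1645]
eef_rot: [-3.141, 0.001, 3.04]
force: [0.1, -0.2, -0.9]
grip_width: 0.0451
grip_force: 0.0
```

Run:
```python
from h import *
w=snap('wrist','wrist3'); st(); to(.4515,-.191,.044,3.04)
W=cloud(w).reshape(-1,3); 
P=W[np.all((W>[.38,-.26,.088])&(W<[.53,-.12,.104]),1)]
c,s,a=cv2.minAreaRect((P[:,:2]*1000).astype(np.float32)); print(len(P),c,s,a,np.median(P,0))
```

```text
time_s 10.4
qpos [-0.4746  0.1728  1.7013 -0.      1.266  -1.9438]
joint_vel [ 0.0003 -0.0028 -0.0007 -0.0002 -0.0044  0.    ]
tau [-6.87000e-02 -4.40811e+01 -3.39345e+01 -4.12000e-02  6.36000e-02
  1.00000e-04]
ee_pos [ 0.451  -0.1906  0.1647]
eef_rot [-3.141e+00  1.300e-03  3.040e+00]
force [ 0.6399  0.3837 -0.4067]
moment [ 0.0086 -0.0156 -0.0546]
grip_force 0.0
grip_width 0.0452
shift cur axes [-0.0004 -0.0003  0.1207] shift in target axes [-0.0005 -0.0004  0.1207] turn [-0.0006  0.0013  0.    ]
1751 (452.164794921875, -190.25010681152344) (15.995400428771973, 69.41773223876953) 84.15103912353516 [ 0.44967225 -0.19007364  0.09542544]
```

View pics/wrist3.png

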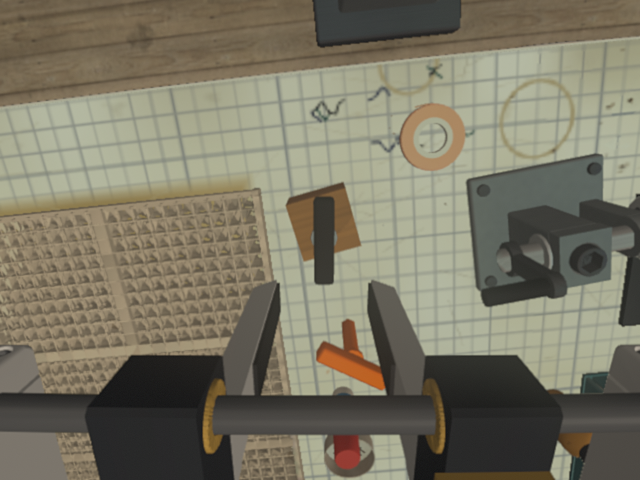

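The bar (324,240) is centred between and parallel to the fingers, so I'll descend and grip.

Emit:
servo_tool:
  plan:
    - [48, 0, 0, 0.03, 0, 0, 0]
    - [48, 0, 0, 0.03, 0, 0, 0]
    - [48, 0, 0, 0.03, 0, 0, 0]
    - [48, 0, 0, 0.02, 0, 0, 0]
    - [48, 0, 0, 0.01, 0, 0, 0]
    - [0, 0, 0, 0, 0, 0, 0]
    - [0, 0, 0, 0, 0, 0, 0]
    - [0, 0, 0, 0, 0, 0, 0]
  force: 40

```text
time_s: 11.4
ee_pos: [0.451, -0.1907, 0.0445]
eef_rot: [-3.141, 0.001, 3.04]
force: [0.1, 0.0, 4.4]
grip_width: 0.0199
grip_force: 40.0
```

Emit:
servo_tool:
  plan:
    - [0, 0, 0, 0, 0, 0, 0]
    - [0, 0, 0, 0, 0, 0, 0]
    - [0, 0, 0, 0, 0, 0, 0]
    - [0, 0, 0, -0.02, 0, 0, 0]
    - [0, 0, 0, -0.03, 0, 0, 0]
    - [0, 0, 0, -0.04, 0, 0, 0]
    - [0, 0, 0, -0.04, 0, 0, 0]
    - [0, 0, 0, 0, 0, 0, 0]

```text
time_s: 12.4
ee_pos: [0.4515, -0.1909, 0.1761]
eef_rot: [-3.14, 0.004, 3.04]
force: [0.1, -0.8, -3.1]
grip_width: 0.0198
grip_force: 40.0
```

Run:
```python
from h import *
w=snap('wrist','wrist4'); s=snap('scene','scene4'); st(); to(.4833,.0106,.2,3.00)
for n,c in [('w',w),('s',s)]:
    W=cloud(c).reshape(-1,3); o=ctrl.get_obs()['ee_pos']
    P=W[np.all((W>[.39,-.225,.14])&(W<[.51,-.155,.25]),1)]; print(n,len(P),np.percentile(P,[2,50,98],axis=0).round(4))
a=cv2.resize(s['pixels'][200:360,260:400],(525,600)); b=w['pixels'][190:340,270:370]; b=cv2.resize(b,(275,412))
im=np.zeros((600,800,3),np.uint8); im[:,:525]=a; im[:412,525:]=b; cv2.imwrite('pics/v4.png',im[...,::-1])
```

```text
time_s 12.5
qpos [-0.4748  0.165   1.6909 -0.      1.2865 -1.9438]
joint_vel [-0.0009  0.0179  0.0149 -0.0001  0.0006 -0.0024]
tau [ 3.13000e-02 -4.77884e+01 -3.72976e+01 -4.05000e-02  1.54000e-01
 -4.00000e-04]
ee_pos [ 0.4502 -0.1903  0.1729]
eef_rot [ 3.1413e+00 -8.0000e-04  3.0398e+00]
force [ 0.0806  0.2136 -2.1717]
moment [0.035  0.0184 0.0031]
grip_force 39.9992
grip_width 0.0198
shift cur axes [-0.0125  0.2032 -0.0271] shift in target axes [-0.0045  0.2035 -0.0271] turn [ 0.0003 -0.0008  0.0398]
w 7275 [[ 0.4184 -0.2094  0.2108]
 [ 0.4429 -0.1901  0.227 ]
 [ 0.4833 -0.1693  0.2484]]
s 1205 [[ 0.4164 -0.2135  0.15  ]
 [ 0.4422 -0.1941  0.225 ]
 [ 0.4784 -0.1709  0.2482]]
```

View pics/v4.png

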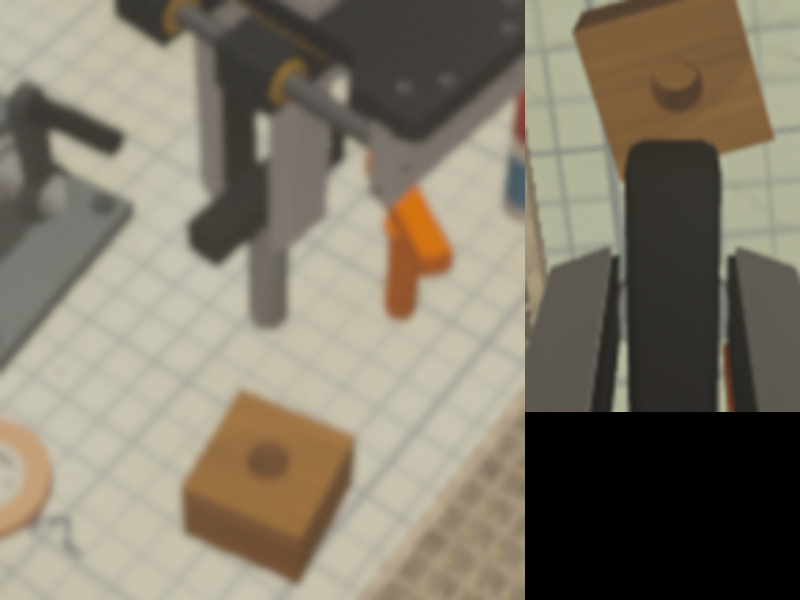

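The key is out. The pads seem to hold a roughly 20 mm hub under the bar, and the key hangs upright. I'll carry it over the pin to above the screw, with the tip at about z 0.165.

Emit:
servo_tool:
  plan:
    - [0, 0, 0, -0.03, 0, 0, 0.04]
    - [0, 0, 0.013, 0, 0, 0, 0]
    - [0, 0, 0.03, 0, 0, 0, 0]
    - [0, -0.001, 0.04, 0, 0, 0, 0]
    - [0, -0.001, 0.045, 0, 0, 0, 0]
    - [0, -0.001, 0.04, 0, 0, 0, 0]
    - [0, -0.0015, 0.025, 0, 0, 0, 0]
    - [0, 0, 0.0105, 0, 0, 0, 0]
  force: 50

```text
time_s: 13.5
ee_pos: [0.4831, 0.012, 0.2018]
eef_rot: [-3.141, -0.003, 3.002]
force: [-0.1, 0.6, -2.9]
grip_width: 0.0195
grip_force: 50.0
```

Emit:
servo_tool:
  plan:
    - [0, 0, 0, 0.01, 0, 0, 0]
    - [0, 0, 0, 0.01, 0, 0, 0]
    - [0, 0, 0, 0.01, 0, 0, 0]
    - [0, 0, 0, 0.01, 0, 0, 0]
    - [0, 0, 0, 0, 0, 0, 0]
    - [0, 0, 0, 0, 0, 0, 0]
    - [0, 0, 0, 0, 0, 0, 0]
    - [0, 0, 0, 0, 0, 0, 0]

```text
time_s: 14.5
ee_pos: [0.4838, 0.0104, 0.1639]
eef_rot: [3.142, 0.0, 3.0]
force: [0.6, -0.1, -1.5]
grip_width: 0.0198
grip_force: 50.0
```

Run:
```python
from h import *
w=snap('wrist','wrist5'); s=snap('scene','scene5'); t=snap('top','top5'); st(); to(.4833,.0106,.15,3.00)
for n,c in [('w',w),('s',s)]:
    Q=cloud(c).reshape(-1,3); z=ctrl.get_obs()['ee_pos'][2]
    for m,lo,hi in [('bar',[.43,-.005,z+.04],[.54,.026,z+.06]),('shank',[.45,-.015,.115],[.51,.035,z+.012])]:
        P=Q[np.all((Q>lo)&(Q<hi),1)]; print(n,m,len(P))
        if len(P)<20: continue
        l=cv2.fitLine(P[:,:2].astype(np.float32),cv2.DIST_L2,0,1e-4,1e-4).ravel(); print(np.percentile(P,[2,50,98],axis=0).round(4).tolist(),'dir',np.arctan(l[1]/l[0]).round(3))
        if m=='shank':
            for a in np.arange(.115,z+.012,.008):
                k=P[(P[:,2]>=a)&(P[:,2]<a+.008)]; print(round(a,3),len(k),np.median(k,0).round(4) if len(k) else '')
a=cv2.resize(s['pixels'][150:290,200:330],(520,560),interpolation=cv2.INTER_CUBIC); b=cv2.resize(w['pixels'][60:330,240:380],(280,540))
im=np.zeros((560,800,3),np.uint8); im[:,:520]=a; im[:540,520:]=b; cv2.imwrite('pics/v5.png',im[...,::-1])
```

```text
time_s 14.65
qpos [-0.0542  0.1618  1.7166 -0.      1.263  -1.4833]
joint_vel [ 0.0005  0.0003  0.0004 -0.0014 -0.0008 -0.0008]
tau [-7.00000e-04 -4.50943e+01 -3.52158e+01 -9.50000e-03  7.19000e-02
 -2.00000e-04]
ee_pos [0.4838 0.0104 0.1638]
eef_rot [-3.1416e+00  2.0000e-04  2.9999e+00]
force [ 0.5236 -0.28   -1.5885]
moment [ 0.0433  0.0426 -0.0286]
grip_force 49.9991
grip_width 0.0197
shift cur axes [0.0005 0.0001 0.0138] shift in target axes [0.0005 0.0001 0.0138] turn [-0.      0.0002 -0.0001]
w bar 5245
[[0.4509, -0.0024, 0.2062], [0.4772, 0.0109, 0.2147], [0.5165, 0.0235, 0.2205]] dir -0.131
w shank 0
s bar 373
[[0.4496, -0.0035, 0.2043], [0.4704, 0.0069, 0.2144], [0.5149, 0.0225, 0.2223]] dir -0.194
s shank 165
[[0.4763, 0.0014, 0.1328], [0.4797, 0.0041, 0.1551], [0.4872, 0.0108, 0.175]] dir -0.689
0.115 0 
0.123 0 
0.131 21 [0.4799 0.0042 0.1361]
0.139 30 [0.4792 0.0038 0.1433]
0.147 31 [0.4802 0.0038 0.1511]
0.155 30 [0.4797 0.0042 0.1587]
0.163 31 [0.48   0.0041 0.1665]
0.171 22 [0.4789 0.005  0.173 ]
```

View pics/v5.png

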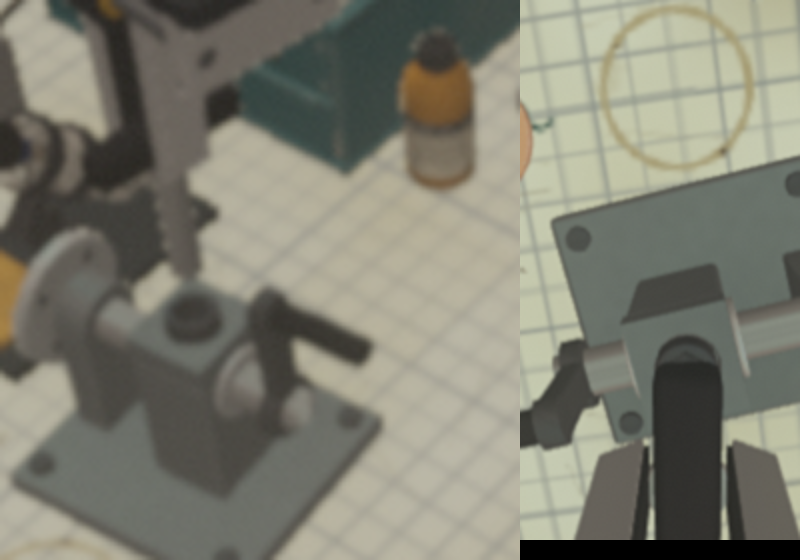

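The shank hangs vertical over the socket at about (0.4838, 0.0105), within 1 mm of the screw axis. I'll lower it with force checks.

Emit:
servo_tool:
  plan:
    - [0, 0, 0, 0.01, 0, 0, 0]
    - [0, 0, 0, 0.008, 0, 0, 0]
    - [0, 0, 0, 0.004, 0, 0, 0]
    - [0, 0, 0, 0.002, 0, 0, 0]
    - [0, 0, 0, 0.002, 0, 0, 0]
    - [0, 0, 0, 0.001, 0, 0, 0]
    - [0, 0, 0, 0.001, 0, 0, 0]
    - [0, 0, 0, 0, 0, 0, 0]

```text
time_s: 15.65
ee_pos: [0.4837, 0.0104, 0.1356]
eef_rot: [-3.142, -0.0, 3.0]
force: [-0.6, -1.2, -2.7]
grip_width: 0.0194
grip_force: 50.0
```

Emit:
servo_tool:
  plan:
    - [0, 0, 0, 0.001, 0, 0, 0]
    - [0, 0, 0, 0.001, 0, 0, 0]
    - [0, 0, 0, 0.001, 0, 0, 0]
    - [0, 0, 0, 0.001, 0, 0, 0]
    - [0, 0, 0, 0, 0, 0, 0]
    - [0, 0, 0, 0, 0, 0, 0]
    - [0, 0, 0, 0, 0, 0, 0]
    - [0, 0, 0, 0, 0, 0, 0]

```text
time_s: 16.65
ee_pos: [0.4837, 0.0104, 0.1316]
eef_rot: [3.142, -0.0, 3.0]
force: [-1.2, -0.5, -2.2]
grip_width: 0.0198
grip_force: 50.0
```

Run:
```python
from h import *
st()
```

```text
time_s 16.65
qpos [-0.0542  0.1948  1.7563  0.      1.1905 -1.4832]
joint_vel [ 0.0017  0.0011 -0.0001 -0.001   0.0009 -0.0017]
tau [ 3.32500e-01 -4.61546e+01 -3.44567e+01  2.13900e-01 -8.67000e-02
 -7.00000e-04]
ee_pos [0.4837 0.0104 0.1316]
eef_rot [ 3.1416 -0.      2.9998]
force [-1.2038 -0.5208 -2.2377]
moment [-0.1337  0.0966  0.0402]
grip_force 49.9991
grip_width 0.0198
```

Emit:
servo_tool:
  plan:
    - [0, 0, 0, 0.0005, 0, 0, 0]
    - [0, 0, 0, 0.0005, 0, 0, 0]
    - [0, 0, 0, 0.0005, 0, 0, 0]
    - [0, 0, 0, 0.0005, 0, 0, 0]
    - [0, 0, 0, 0, 0, 0, 0]
    - [0, 0, 0, 0, 0, 0, 0]
    - [0, 0, 0, 0, 0, 0, 0]
    - [0, 0, 0, 0, 0, 0, 0]

```text
time_s: 17.65
ee_pos: [0.4847, 0.0103, 0.131]
eef_rot: [3.141, 0.003, 3.0]
force: [-1.2, -0.6, 10.2]
grip_width: 0.0197
grip_force: 50.0
```

Emit:
servo_tool:
  plan:
    - [0, 0, 0, -0.001, 0, 0, 0.05]
    - [0, 0, 0, 0.0001, 0, 0, 0.05]
    - [0, 0, 0, 0.0002, 0, 0, 0.05]
    - [0, 0, 0, 0.0002, 0, 0, 0.05]
    - [0, 0, 0, 0.0002, 0, 0, 0.05]
    - [0, 0, 0, 0.0002, 0, 0, 0.05]
    - [0, 0, 0, 0, 0, 0, 0]
    - [0, 0, 0, 0, 0, 0, 0]
  force: 60

```text
time_s: 18.65
ee_pos: [0.4844, 0.0103, 0.1308]
eef_rot: [3.141, 0.002, 2.7]
force: [-0.9, -1.6, 8.0]
grip_width: 0.0193
grip_force: 60.0
```

```bash
cat >> h.py <<'E'
def mom(n=6):
    M=[];F=[]
    for i in range(n):
        w=ctrl.camera('wrist'); o=ctrl.get_obs(); M.append(o['moment']); F.append(o['force'])
    M=np.array(M); print('mean M',M.mean(0).round(3),'sd',M.std(0).round(3),'F',np.mean(F,0).round(2),'ee',np.round(o['ee_pos'],4),'yaw',np.round(o['eef_rot'],3),'t',o['time_s'],'gw',o['grip_width'],'tau6',o['tau'][5])
    z=o['ee_pos'][2]; Q=cloud(w).reshape(-1,3); P=Q[np.all((Q>[.43,-.04,z+.040])&(Q<[.54,.06,z+.06]),1)]
    if len(P)>100:
        c,s,a=cv2.minAreaRect((P[:,:2]*1000).astype(np.float32)); l=cv2.fitLine(P[:,:2].astype(np.float32),cv2.DIST_L2,0,1e-4,1e-4).ravel()
        print('bar',len(P),np.round(c,1),np.round(s,1),round(a,1),'dir',np.arctan(l[1]/l[0]).round(3),'top',np.median(P[:,2]).round(4))
E
python3 -c "
from h import *
mom()"
```

```text
mean M [-0.291  0.316  0.163] sd [0.042 0.036 0.02 ] F [-1.56 -1.12  8.99] ee [0.4845 0.0103 0.1308] yaw [3.141e+00 2.000e-03 2.700e+00] t 18.95 gw 0.019212998657027826 tau6 0.1583415549248457
bar 5724 [486.1  13.5] [41.1 69.5] 83.8 dir -0.416 top 0.1817
```

Joint 6's torque gives a clean reading of the key torque. I'll keep turning slowly and read it while moving.

Emit:
servo_tool:
  plan:
    - [0, 0, 0, 0, 0, 0, 0.04]
    - [0, 0, 0, 0, 0, 0, 0.04]
    - [0, 0, 0, 0.0001, 0, 0, 0.04]
    - [0, 0, 0, 0.0001, 0, 0, 0.04]
    - [0, 0, 0, 0.0001, 0, 0, 0.04]
    - [0, 0, 0, 0.0001, 0, 0, 0.04]
    - [0, 0, 0, 0.0001, 0, 0, 0.04]
    - [0, 0, 0, 0.0001, 0, 0, 0.04]

```text
time_s: 19.95
ee_pos: [0.4843, 0.0104, 0.13]
eef_rot: [3.14, 0.001, 2.379]
force: [-1.4, -0.3, 7.1]
grip_width: 0.0192
grip_force: 60.0
```

```bash
python3 -c "
from h import *
st()"
```

```text
time_s 19.95
qpos [-5.4200e-02  1.9680e-01  1.7582e+00  1.0000e-04  1.1849e+00 -8.6210e-01]
joint_vel [ 1.100e-03 -3.000e-04  2.700e-03 -1.600e-03 -1.600e-03  3.178e-01]
tau [ -0.0714 -41.9154 -31.0657   0.2029  -0.2468  -0.4754]
ee_pos [0.4843 0.0104 0.13  ]
eef_rot [3.1404e+00 1.3000e-03 2.3787e+00]
force [-1.4153 -0.271   7.1262]
moment [-0.0805  0.237   0.1568]
grip_force 60.0163
grip_width 0.0192
```

Emit:
servo_tool:
  plan:
    - [0, 0, 0, 0.0001, 0, 0, 0.04]
    - [0, 0, 0, 0.0001, 0, 0, 0.04]
    - [0, 0, 0, 0.0001, 0, 0, 0.04]
    - [0, 0, 0, 0.0001, 0, 0, 0.04]
    - [0, 0, 0, 0.0001, 0, 0, 0.04]
    - [0, 0, 0, 0.0001, 0, 0, 0.04]
    - [0, 0, 0, 0.0001, 0, 0, 0.04]
    - [0, 0, 0, 0.0001, 0, 0, 0.04]

```text
time_s: 20.95
ee_pos: [0.4843, 0.0105, 0.1291]
eef_rot: [3.14, 0.001, 2.059]
force: [-0.3, 0.3, 5.8]
grip_width: 0.0192
grip_force: 60.0
```

```bash
python3 -c "
from h import *
st()"
```

```text
time_s 20.95
qpos [-5.4100e-02  1.9770e-01  1.7591e+00  2.0000e-04  1.1829e+00 -5.4210e-01]
joint_vel [-0.0013  0.0008  0.0014  0.0007 -0.0016  0.315 ]
tau [ -0.2884 -42.2866 -31.1525   0.0904  -0.1384  -0.4624]
ee_pos [0.4843 0.0105 0.1291]
eef_rot [3.1399e+00 8.0000e-04 2.0587e+00]
force [-0.2935  0.3473  5.8255]
moment [-0.0062  0.1845  0.2548]
grip_force 60.011
grip_width 0.0192
```

```bash
python3 -c "
from h import *
mom(4)"
```

```text
mean M [-0.009  0.167  0.168] sd [0.037 0.019 0.018] F [-0.43 -0.19  5.86] ee [0.4843 0.0105 0.1291] yaw [3.14e+00 1.00e-03 2.06e+00] t 21.15 gw 0.01940059590811883 tau6 0.23561962880194187
bar 5730 [487.3  11.3] [41.2 70.1] 46.8 dir -1.051 top 0.18
```

Emit:
servo_tool:
  plan:
    - [0, 0, 0, 0.0001, 0, 0, 0.03]
    - [0, 0, 0, 0.0001, 0, 0, 0.03]
    - [0, 0, 0, 0.0001, 0, 0, 0.03]
    - [0, 0, 0, 0.0001, 0, 0, 0.03]
    - [0, 0, 0, 0.0001, 0, 0, 0.03]
    - [0, 0, 0, 0.0001, 0, 0, 0.03]
    - [0, 0, 0, 0, 0, 0, 0]
    - [0, 0, 0, 0, 0, 0, 0]

```text
time_s: 22.15
ee_pos: [0.4844, 0.0105, 0.1287]
eef_rot: [3.14, 0.001, 1.88]
force: [-0.6, 0.4, 8.6]
grip_width: 0.019
grip_force: 60.0
```

```bash
python3 -c "
from h import *
mom(4)"
```

```text
mean M [0.    0.258 0.22 ] sd [0.034 0.023 0.012] F [-0.69 -0.05  7.23] ee [0.4844 0.0105 0.1287] yaw [3.14e+00 1.00e-03 1.88e+00] t 22.35 gw 0.019120295139420974 tau6 0.2150062657892704
bar 5756 [481.    8.9] [41.9 68.9] 0.6 dir -1.229 top 0.1796
```

Emit:
servo_tool:
  plan:
    - [0, 0, 0, 0.0001, 0, 0, 0.03]
    - [0, 0, 0, 0.0001, 0, 0, 0.03]
    - [0, 0, 0, 0.0001, 0, 0, 0.03]
    - [0, 0, 0, 0.0001, 0, 0, 0.03]
    - [0, 0, 0, 0.0001, 0, 0, 0.03]
    - [0, 0, 0, 0.0001, 0, 0, 0.03]
    - [0, 0, 0, 0, 0, 0, 0]
    - [0, 0, 0, 0, 0, 0, 0]

```text
time_s: 23.35
ee_pos: [0.4845, 0.0105, 0.1283]
eef_rot: [3.139, 0.0, 1.7]
force: [-0.8, -1.1, 10.1]
grip_width: 0.0193
grip_force: 60.0
```

```bash
python3 -c "
from h import *
mom(4)"
```

```text
mean M [-0.01   0.341  0.229] sd [0.015 0.047 0.012] F [-1.05  0.25  9.72] ee [0.4845 0.0105 0.1283] yaw [3.139 0.    1.7  ] t 23.55 gw 0.019244662042620955 tau6 0.24689443409442902
bar 5743 [487.1  10.5] [41.2 69.1] 26.4 dir -1.402 top 0.1793
```

Emit:
servo_tool:
  plan:
    - [0, 0, 0, 0, 0, 0, 0.03]
    - [0, 0, 0, 0, 0, 0, 0.03]
    - [0, 0, 0, 0, 0, 0, 0.03]
    - [0, 0, 0, 0, 0, 0, 0.03]
    - [0, 0, 0, 0.0001, 0, 0, 0.03]
    - [0, 0, 0, 0.0001, 0, 0, 0.03]
    - [0, 0, 0, 0, 0, 0, 0]
    - [0, 0, 0, 0, 0, 0, 0]

```text
time_s: 24.55
ee_pos: [0.4845, 0.0105, 0.128]
eef_rot: [3.139, -0.0, 1.52]
force: [-0.8, 0.3, 8.6]
grip_width: 0.0193
grip_force: 60.0
```

```bash
python3 -c "
from h import *
mom(6)"
```

```text
mean M [-0.008  0.179  0.291] sd [0.013 0.027 0.018] F [-0.38  0.39  8.38] ee [0.4846 0.0105 0.128 ] yaw [ 3.139 -0.     1.52 ] t 24.85 gw 0.019079641509506372 tau6 0.28441406786441803
bar 5749 [487.1   9.8] [41.  69.2] 17.0 dir 1.566 top 0.179
```

Emit:
servo_tool:
  plan:
    - [0, 0, 0, 0, 0, 0, 0.03]
    - [0, 0, 0, 0.0001, 0, 0, 0.03]
    - [0, 0, 0, 0, 0, 0, 0.03]
    - [0, 0, 0, 0.0001, 0, 0, 0.03]
    - [0, 0, 0, 0.0001, 0, 0, 0.03]
    - [0, 0, 0, 0, 0, 0, 0]
    - [0, 0, 0, 0, 0, 0, 0]
    - [0, 0, 0, 0, 0, 0, 0]

```text
time_s: 25.85
ee_pos: [0.4846, 0.0105, 0.1278]
eef_rot: [3.139, -0.001, 1.37]
force: [-0.8, 0.2, 8.8]
grip_width: 0.0195
grip_force: 60.0
```

```bash
python3 -c "
from h import *
mom(6)"
```

```text
mean M [-0.006  0.186  0.336] sd [0.037 0.031 0.03 ] F [-0.2   0.13  8.94] ee [0.4846 0.0105 0.1277] yaw [ 3.139e+00 -1.000e-03  1.370e+00] t 26.15 gw 0.01942633247353901 tau6 0.3271492011845112
bar 5746 [486.9   9.4] [41.  69.2] 8.3 dir 1.421 top 0.1788
```

Emit:
servo_tool:
  plan:
    - [0, 0, 0, 0, 0, 0, 0.03]
    - [0, 0, 0, 0, 0, 0, 0]
    - [0, 0, 0, -0.0008, 0, 0, 0]
    - [0, 0, 0, 0, 0, 0, 0]
    - [24, 0, 0, 0, 0, 0, 0]
    - [30, 0, 0, 0, 0, 0, 0]
    - [50, 0, 0, 0, 0, 0, 0]
    - [50, 0, 0, 0, 0, 0, 0]

```text
time_s: 27.15
ee_pos: [0.4836, 0.0104, 0.1273]
eef_rot: [-3.141, 0.0, 1.34]
force: [0.5, 0.4, -0.2]
grip_width: 0.0443
grip_force: 0.0
```

Emit:
servo_tool:
  plan:
    - [50, 0, 0, 0, 0, 0, 0]
    - [50, 0, 0, -0.01, 0, 0, 0]
    - [50, 0, 0, -0.02, 0, 0, 0]
    - [50, 0, 0, -0.03, 0, 0, 0]
    - [50, 0, 0, -0.03, 0, 0, 0]
    - [50, 0, 0, -0.02, 0, 0, 0]
    - [50, 0, 0, 0, 0, 0, 0]
    - [50, 0, 0, 0, 0, 0, 0]

```text
time_s: 28.15
ee_pos: [0.4834, 0.0104, 0.2367]
eef_rot: [-3.141, 0.0, 1.34]
force: [-1.0, -0.4, -0.9]
grip_width: 0.0469
grip_force: 0.0
```

Run:
```python
from h import *
s=snap('scene','scene6'); w=snap('wrist','wrist6'); st()
for n,c in [('w',w),('s',s)]:
    Q=cloud(c).reshape(-1,3)
    P=Q[np.all((Q>[.43,-.045,.165])&(Q<[.54,.06,.195]),1)]; r=cv2.minAreaRect((P[:,:2]*1000).astype(np.float32)); print(n,'bar',len(P),r,np.percentile(P[:,2],[5,50,95]).round(4))
    P=Q[np.all((Q>[.44,-.10,.12])&(Q<[.56,-.045,.15]),1)]; x=(P[:,:2]-[.4833,.0106])@[np.cos(.1),np.sin(.1)]; print('crank local x',np.percentile(x,[2,50,98]).round(4))
a=cv2.resize(s['pixels'][150:290,190:330],(500,500),interpolation=cv2.INTER_CUBIC); b=cv2.resize(w['pixels'][:,160:480],(300,450))
im=np.zeros((500,800,3),np.uint8); im[:,:500]=a; im[:450,500:]=b; cv2.imwrite('pics/v6.png',im[...,::-1])
```

```text
time_s 28.25
qpos [-0.0543  0.1077  1.6073 -0.      1.4282  0.1767]
joint_vel [-0.0007  0.0001 -0.005  -0.0022  0.0019 -0.0003]
tau [ 8.80000e-03 -4.33096e+01 -3.66201e+01  7.55000e-02  1.30000e-03
 -1.00000e-04]
ee_pos [0.4834 0.0104 0.2365]
eef_rot [-3.1401e+00  3.0000e-04  1.3398e+00]
force [-0.8585  0.7987 -0.032 ]
moment [-0.0459  0.0432  0.0034]
grip_force 0.0
grip_width 0.0466
w bar 1967 ((483.0881652832031, 10.484939575195312), (69.79324340820312, 16.080326080322266), 85.80747985839844) [0.1762 0.179  0.1802]
crank local x [-0.0092 -0.0026  0.003 ]
s bar 467 ((481.3721923828125, 8.526241302490234), (71.75227355957031, 16.885364532470703), 85.24850463867188) [0.1681 0.1789 0.1809]
crank local x [-0.0108 -0.0074  0.0002]
```

View pics/v6.png

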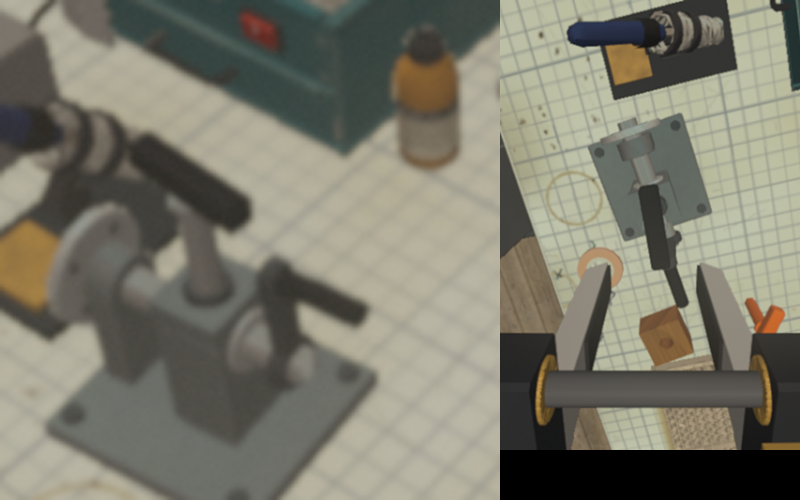

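The key stands upright in the socket with its bar centred at (0.4831, 0.0105) and its tip about 8 mm below the boss top. The crank is upright, and the last measured torque was about 0.34 N m. The gripper is clear, so I'm handing in.

```bash
python3 -c "
from h import *
print(ctrl.hand_in())"
```

```text
the job is handed in; nothing more can be done
None
```

I handed the job in: the crank is upright, the key stands fully seated in the setscrew at about 0.34 N m, and no bystander was touched; the hand-in returned no verdict.

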